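Reset the tripped breaker under a push-latch flap

ROBOT

A 6-joint arm with a two-finger parallel gripper is mounted at the origin on the work surface; the furniture and walls round the work are solid. World frame = base frame: x ahead of the robot, y to its left, z up, the work surface at z = 0. Lengths are in mm, angles in rad, forces in N, time in s.
With the tool pointing down it reaches from about 300 to 775 mm from the base axis. Payload 14.6 kg.
Tool frame: the origin (TCP) lies at the very end of the fingers, on their centre line; the grasp point (between the pads) lies 19 mm behind it; z points along the fingers, y is the line along which they close (so a half turn about z gives the same grasp; the last joint's range is limited). The gripper opens to 94 mm and grips with 3 to 60 N. Pads are 16 mm wide; open, the fingers measure 119 mm over their backs; the gripper's body (75 mm by 177 mm) begins 78 mm behind the grasp point.
Start: joints at [1.264, 0.3, 1.521, -0, 1.321, -0.067], TCP at [130.628, 534.252, 205.446] pointing down, gripper open.
Joint ranges: [-3.03, 3.03], [-0.79, 2.21], [0.23, 2.52], [-1.04, 4.18], [0, 3.07], [-2.55, 2.55]. Speed limits (rad/s): [2.22, 2.22, 2.57, 3.14, 3.14, 3.14].

INTERFACE

Orientations are given as [roll, pitch, yaw] about the fixed x, y, z axes, in that order (R = Rz(yaw) Ry(pitch) Rx(roll)).
In Python, from cell import manip gives the robot as it stands. The module is installed in compiled form; this text tells all that it offers.
- The arm moves only by the shell command python3 -m inch 'ROWS' [FORCE]. ROWS is JSON, a list of rows, each an object of numbers: "gripper": the opening, from 0 (shut) to 1 (fully open); "dx", "dy", "dz": the shift along the world's x, y, z in m; "wx", "wy", "wz": the turn, a rotation vector about the world's x, y, z in degrees. A call has exactly 5 rows; each row is the pose to reach, as a shift and turn from the pose commanded when the call began; what a row does not reach only later rows make up. A row lasts 1/12 s, in which the tool goes at most 41.7 mm and 7.16 degrees, less where a joint would pass 70% of its speed; a pose out of reach is approached as far as the arm can. A call with a gripper value outside its range is refused whole. The fingers move at their own pace and stop on an object; FORCE is the grip in N (left out, the last holds). Time passes only in rows, so rows that repeat a pose let the fingers close, or fill a call up. It gives the time, the measured TCP pose, the force, the opening and the grip force at its end, in the units of the state.
- manip.read_state(): the state, without advancing time (a new reading comes with each control period).
- manip.camera(name): name is "side" or "top" or "wrist"; returns the picture (400x640x3 uint8, blue, green, red); there is no depth.
- manip.camera_info(name): a dict with "camera_matrix" (3x3 intrinsics, pixels), "R" (3x3) and "t" (3): a world point X has camera coordinates R X + t; the wrist camera has in their place "tool_from_camera" (4x4, takes a point from camera to tool coordinates, whose origin is the TCP and whose axes are the flange's). Camera axes: x right, y down, z forward; pixel columns grow to the right and rows downward; lengths in mm; the calibration is good to about 2 mm. The wrist camera is an equidistant fisheye: a pixel r from the principal point sees the ray r / f radians off the axis. A picture is of the moment at which its call begins: read the wrist's pose just before it. camera_info takes no time and is no camera call.
- manip.sign_off(): hands the job in; it is judged then, once.
The state is a dict: "clock": time; "joints": joint angles; "qd": joint speeds; "effort": joint torques, N m; "eef_pos": TCP position; "eef_rot": TCP orientation; "wrist_force": force on the tool from outside, world axes, zero at the start; "moment": the same for the moment, N m; "finger_gap": finger opening in mm; "finger_force": force on a finger pad.
Only numpy, scipy, OpenCV 4.12 (cv2) and the standard library are available. Lean on these libraries where they do the work, as an engineer would, in place of code of your own. Each camera call takes 0.05 s, during which the arm holds its last target. There are 200 camera calls.

TASK

A breaker has tripped in the grey power box. Press the flap on its top so that it springs open, push the one breaker button that stands out fully in, then swing the flap over and press it down until it latches shut again. This is all pressing and pushing: pick nothing up, and leave the loose things on and around the box where they are.

Things in the scene. Friction and masses are not known exactly. Their poses are not given: they have to be found in the camera images.
- power_box: Grey box, 150 (its x) x 190 (its y) x 70 mm high, fixed; origin at the centre of its underside. Deck flat at z 70 mm; a flap fills an opening 106 x 107 mm (y -79 to +28). A 6 mm high socket cover and a battery block are on the +y end. Under it three breakers stand at x -30, 0, +30, y -24 mm. Two buttons are in (tops at z 49 mm, immovable); the tripped one, in any of the places, is 7 to 9 mm higher.
- flap (a joint): Hinge (rad): 0 latched, flush with the deck; 1.65 open, just past upright; -0.11 pressed in to its stop. Sprung to open, about 3 N at flap_press when shut, less when open. Push-push latch: pressed below -0.075 and let go, it springs open to 1.65 within about 2 s; when open, pushed round to below -0.075 and let go, it stays latched near 0. A further press opens it again.
- flap_hinge (a point): Middle of the flap's hinge line, at the box's x 0, y -76, z 67.5 mm; the hinge line runs along the box's x. Fixed to the box, axes parallel to the box's.
- flap_press (a point): Point on the flap's outer face, among shallow thumb ribs, 80 mm from the hinge line; moves with the flap. The flap is 100 mm wide along the hinge, reaches 1 to 101 mm from it, 5 mm thick. Axes: x along the hinge, y from hinge to free edge (box +y when shut), z outward normal of the outer face: up when shut, toward the box's -y side when open.
- reset_top (a point): Centre of the top of the tripped breaker's round white button (14 mm wide); z up. Moves down as it is pressed.
- reset_button (a joint): Travel of that button (m): starts at 0 to 0.002 (standing out), 0.009 = fully in. It stays where it is left; moving it takes about 3 N.
- block_cell: Loose rectangular battery block, 26 x 51 x 18 mm, lying on the deck near the flap; origin at the centre of its underside. Leave it alone.
- tape_0: Loose roll of black tape, 55 mm wide, 19 mm high, on the table in front of the box; origin at the centre of its underside. Leave it alone.
- driver_yellow: Loose screwdriver with a yellow handle, 160 mm long, lying on the table in front of the box. Leave it alone.
- vial_red: Loose vial with a red cap, 28 mm wide, 56 mm high, standing on the table at the box's +y side. Leave it alone.

How it is judged:
By the outcome, as a careful person would: the job done as asked, in the order asked, and still so for the second after the job is handed in, with the robot touching nothing.
It also fails if it takes over 53 s, if anything falls off the work surface, if the arm or the gripper's body presses on something with over 40 N, if the wrist force passes 120 N, or if a joint passes its speed limit or range.

## Working session

There is one attempt and no reset: what is moved stays moved. The work goes in short steps, Python scripts to look and compute and a shell command to move; the robot and the scene stay as the last step left them, time stands still between calls to the robot, and variables do not carry over. Pictures are saved under pics/ and viewed, at most 10 in all, crops included, and the job is handed in when it is done.

```bash
mkdir -p pics
python3 - <<'E'
from cell import manip
import cv2,numpy as np
a=manip.camera("top");b=manip.camera("side")
cv2.imwrite("pics/t1.png",a);cv2.imwrite("pics/s1.png",b)
for n in("top","side","wrist"):
    print(n,{k:np.round(np.array(v),3).tolist() for k,v in manip.camera_info(n).items() if not isinstance(v,str)})
s=manip.read_state();print(s["clock"],s["eef_pos"],s["eef_rot"],s["wrist_force"])
E
```

```text
top {'camera_matrix': [[420.818, 0.0, 324.57], [0.0, 420.818, 200.952], [0.0, 0.0, 1.0]], 'R': [[-0.163, -0.987, -0.002], [-0.961, 0.159, -0.224], [0.222, -0.035, -0.975]], 't': [-18.13, 466.162, 804.488]}
side {'camera_matrix': [[493.165, 0.0, 327.292], [0.0, 493.165, 201.153], [0.0, 0.0, 1.0]], 'R': [[-0.991, -0.135, -0.017], [-0.036, 0.378, -0.925], [0.131, -0.916, -0.38]], 't': [433.868, 123.497, 741.564]}
wrist {'camera_matrix': [[309.707, 0.0, 317.565], [0.0, 309.707, 199.802], [0.0, 0.0, 1.0]], 'tool_from_camera': [[-0.001, -0.962, -0.272, 79.322], [1.0, -0.001, -0.001, 0.674], [0.001, -0.272, 0.962, -178.699], [0.0, 0.0, 0.0, 1.0]]}
0.1 [130.55747869 534.03291324 204.92879196] [-3.14052295e+00 -6.36149764e-05  2.90182050e+00] [0.6102646  0.92915612 0.29185762]
```

View pics/t1.png

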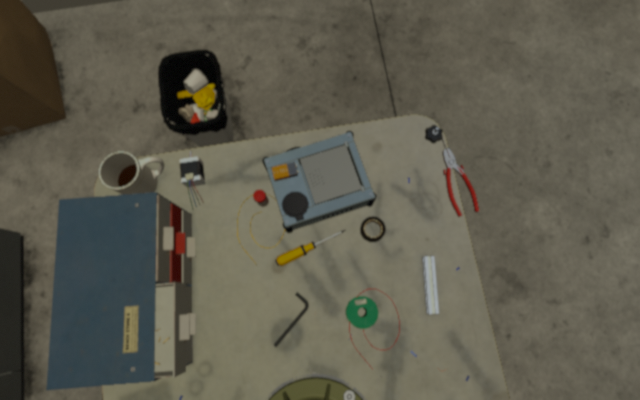

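View pics/s1.png

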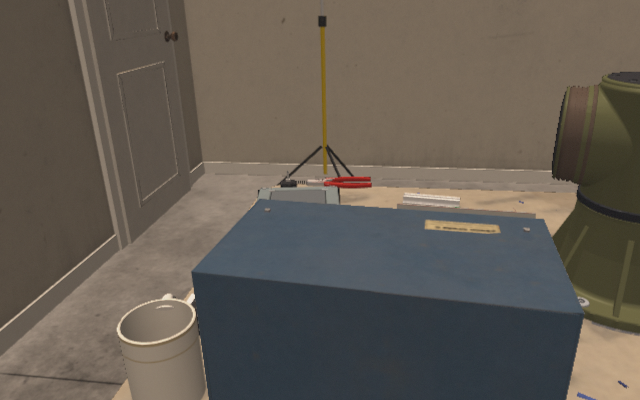

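The top view shows the grey box around (320,180). Its flap panel is near (332,173), and the battery and socket are at its left end, which is box +y. The tape is at (373,229) and the driver at (310,248). The side view is mostly blocked by the blue cabinet. Next I'll measure the flap in an enlarged crop.

```bash
cat > h.py <<'E'
import numpy as np,cv2
from cell import manip
def ray(name,px,z):
    c=manip.camera_info(name);K,R,t=[np.array(c[k],float) for k in("camera_matrix","R","t")]
    d=R.T@np.linalg.inv(K)@np.array([px[0],px[1],1.]);o=-R.T@t.ravel()
    return o+d*(z-o[2])/d[2]
E
python3 - <<'E'
import cv2
a=cv2.imread("pics/t1.png")[120:240,250:390]
cv2.imwrite("pics/c1.png",cv2.resize(a,None,fx=5,fy=5,interpolation=cv2.INTER_CUBIC))
E
```

```text
(no output)
```

View pics/c1.png

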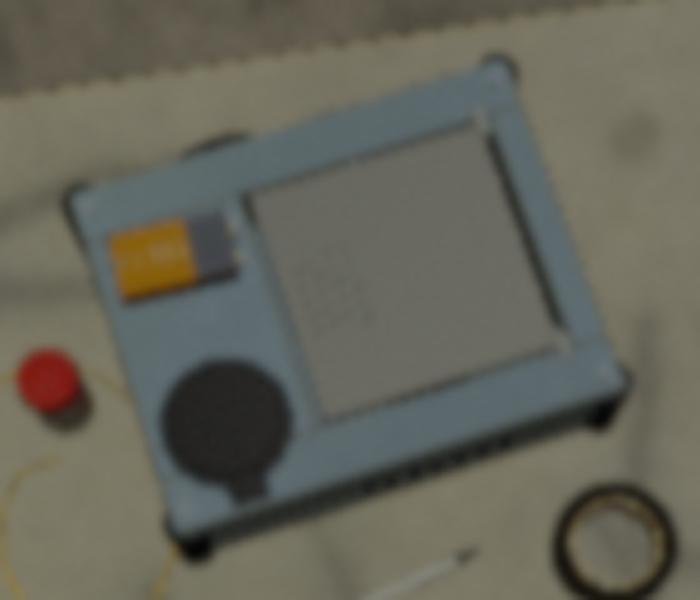

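The enlarged crop shows the flap corners at (248,195), (485,125), (565,345) and (322,420). The hinge is on the right and the ribs are near (335,290). The deck corners are about (75,200), (500,65), (620,378) and (180,530).

Run:
```python
from h import *
f=lambda p:ray("top",(250+(p[0]+.5)/5-.5,120+(p[1]+.5)/5-.5),70)
F=np.array([f(p) for p in[(248,195),(485,125),(565,345),(322,420)]])
D=np.array([f(p) for p in[(78,198),(500,68),(620,378),(180,530)]])
print(F.round(),D.round(),sep="\n")
for Q in(F,D):print([round(np.linalg.norm(Q[i]-Q[i-1])) for i in range(4)],Q.mean(0).round(1))
y=(F[0]+F[3]-F[1]-F[2])+(D[0]+D[3]-D[1]-D[2]);y/=np.linalg.norm(y);x=np.array([y[1],-y[0],0])
c=D.mean(0)
print("yhat",y,"yaw",np.degrees(np.arctan2(x[1],x[0])),"flapcentre in box",(F.mean(0)-c)@x,(F.mean(0)-c)@y)
for n,px in dict(ribs=(335,290)).items(): q=f(px)-c;print(n,f(px),q@x,q@y)
s=manip.read_state();print(s["joints"])
```

```text
[[ 549.  -57.   70.]
 [ 563. -157.   70.]
 [ 466. -173.   70.]
 [ 451.  -72.   70.]]
[[ 559.   12.   70.]
 [ 587. -168.   70.]
 [ 449. -192.   70.]
 [ 416.   -9.   70.]]
[99, 102, 99, 102] [ 507.3 -114.6   70. ]
[144, 182, 140, 185] [502.8 -89.3  70. ]
yhat [-0.15456638  0.98798241  0.        ] yaw 8.891648737422226 flapcentre in box 0.5457432967810033 -25.68901277534169
ribs [503.51942787 -85.27033656  70.        ] 1.3293496650067862 3.8844281801240066
[ 1.26440484e+00  3.00437175e-01  1.52152469e+00 -7.98496963e-06
  1.32070235e+00 -6.66173867e-02]
```

The flap measures about 100 x 100 mm and its centre is at box y -25.7, which agrees with the given geometry. I'll check the cabinet height before crossing and work out the move.

Run:
```python
from h import *
def P(n):
    c=manip.camera_info(n);return np.array(c["camera_matrix"])@np.c_[np.array(c["R"]),np.array(c["t"]).ravel()]
A=np.array([(155,195),(158,378),(57,200),(48,388)],float).T;B=np.array([(232,205),(545,215),(208,278),(560,300)],float).T
X=cv2.triangulatePoints(P("top"),P("side"),A,B);print((X[:3]/X[3]).T.round())
```

```text
[[503. 201. 188.]
 [187. 210. 197.]
 [491. 356. 194.]
 [211. 373. 203.]]
```

```bash
python3 -m inch '[{"gripper":0,"dz":0.04},{"gripper":0,"dz":0.08},{"gripper":0,"dz":0.12},{"gripper":0,"dz":0.12,"dx":0.02,"dy":-0.033,"wz":-6},{"gripper":0,"dz":0.12,"dx":0.04,"dy":-0.066,"wz":-12}]' 20; python3 -m inch '[{"gripper":0,"dx":0.02,"dy":-0.034,"wz":-7},{"gripper":0,"dx":0.04,"dy":-0.068,"wz":-14},{"gripper":0,"dx":0.06,"dy":-0.102,"wz":-21},{"gripper":0,"dx":0.08,"dy":-0.136,"wz":-28},{"gripper":0,"dx":0.1,"dy":-0.17,"wz":-35}]'; python3 -m inch '[{"gripper":0,"dx":0.02,"dy":-0.034,"wz":-5},{"gripper":0,"dx":0.04,"dy":-0.068,"wz":-10},{"gripper":0,"dx":0.06,"dy":-0.102,"wz":-15},{"gripper":0,"dx":0.08,"dy":-0.136,"wz":-20},{"gripper":0,"dx":0.1,"dy":-0.17,"wz":-20}]'
```

```text
validation failed for argument at $[0]...
validation failed for argument at $[0]...
validation failed for argument at $[0]...
```

```bash
python3 -m inch '[{"gripper":0,"dx":0,"dy":0,"dz":0.04,"wx":0,"wy":0,"wz":0},{"gripper":0,"dx":0,"dy":0,"dz":0.08,"wx":0,"wy":0,"wz":0},{"gripper":0,"dx":0,"dy":0,"dz":0.12,"wx":0,"wy":0,"wz":0},{"gripper":0,"dx":0.02,"dy":-0.033,"dz":0.12,"wx":0,"wy":0,"wz":-6},{"gripper":0,"dx":0.04,"dy":-0.066,"dz":0.12,"wx":0,"wy":0,"wz":-12}]' 20
```

```text
clock: 0.52
eef_pos: [170.7, 468.5, 327.1]
eef_rot: [3.138, -0.0, 2.69]
wrist_force: [1.3, 0.7, -0.7]
finger_gap: 64.3
finger_force: 0.0
```

```bash
python3 -m inch '[{"gripper":0,"dx":0.02,"dy":-0.034,"dz":0,"wx":0,"wy":0,"wz":-7},{"gripper":0,"dx":0.04,"dy":-0.068,"dz":0,"wx":0,"wy":0,"wz":-14},{"gripper":0,"dx":0.06,"dy":-0.102,"dz":0,"wx":0,"wy":0,"wz":-21},{"gripper":0,"dx":0.08,"dy":-0.136,"dz":0,"wx":0,"wy":0,"wz":-28},{"gripper":0,"dx":0.1,"dy":-0.17,"dz":0,"wx":0,"wy":0,"wz":-35}]'; python3 -m inch '[{"gripper":0,"dx":0.02,"dy":-0.034,"dz":0,"wx":0,"wy":0,"wz":-5},{"gripper":0,"dx":0.04,"dy":-0.068,"dz":0,"wx":0,"wy":0,"wz":-10},{"gripper":0,"dx":0.06,"dy":-0.102,"dz":0,"wx":0,"wy":0,"wz":-15},{"gripper":0,"dx":0.08,"dy":-0.136,"dz":0,"wx":0,"wy":0,"wz":-20},{"gripper":0,"dx":0.1,"dy":-0.17,"dz":0,"wx":0,"wy":0,"wz":-20}]'
```

```text
clock: 0.93
eef_pos: [270.9, 296.5, 325.3]
eef_rot: [-3.142, 0.0, 2.076]
wrist_force: [1.4, -0.6, -0.3]
finger_gap: 30.9
finger_force: 0.0
clock: 1.35
eef_pos: [371.0, 126.3, 325.5]
eef_rot: [3.141, -0.0, 1.727]
wrist_force: [1.1, 0.9, 0.1]
finger_gap: 0.8
finger_force: 0.0
```

```bash
python3 -m inch '[{"gripper":0,"dx":0.022,"dy":-0.034,"dz":-0.005,"wx":0,"wy":0,"wz":0},{"gripper":0,"dx":0.044,"dy":-0.068,"dz":-0.01,"wx":0,"wy":0,"wz":0},{"gripper":0,"dx":0.066,"dy":-0.102,"dz":-0.02,"wx":0,"wy":0,"wz":0},{"gripper":0,"dx":0.088,"dy":-0.136,"dz":-0.03,"wx":0,"wy":0,"wz":0},{"gripper":0,"dx":0.11,"dy":-0.17,"dz":-0.05,"wx":0,"wy":0,"wz":0}]'; python3 -m inch '[{"gripper":0,"dx":0.01,"dy":-0.018,"dz":-0.03,"wx":0,"wy":0,"wz":0},{"gripper":0,"dx":0.021,"dy":-0.042,"dz":-0.06,"wx":0,"wy":0,"wz":0},{"gripper":0,"dx":0.021,"dy":-0.042,"dz":-0.1,"wx":0,"wy":0,"wz":0},{"gripper":0,"dx":0.021,"dy":-0.042,"dz":-0.14,"wx":0,"wy":0,"wz":0},{"gripper":0,"dx":0.021,"dy":-0.042,"dz":-0.17,"wx":0,"wy":0,"wz":0}]'
```

```text
clock: 1.77
eef_pos: [480.0, -41.4, 277.5]
eef_rot: [3.14, 0.001, 1.732]
wrist_force: [1.1, 2.1, 0.8]
finger_gap: 0.8
finger_force: 0.0
clock: 2.18
eef_pos: [498.6, -81.2, 103.7]
eef_rot: [-3.139, -0.001, 1.732]
wrist_force: [0.4, -0.3, 0.3]
finger_gap: 0.7
finger_force: 0.0
```

Run:
```python
from h import *
cv2.imwrite("pics/w1.png",manip.camera("wrist"));s=manip.read_state();print(s["eef_pos"],s["wrist_force"])
```

```text
[496.45516844 -80.5324916   99.06135316] [-1.98931346  0.33451906 -6.19122839]
```

View pics/w1.png

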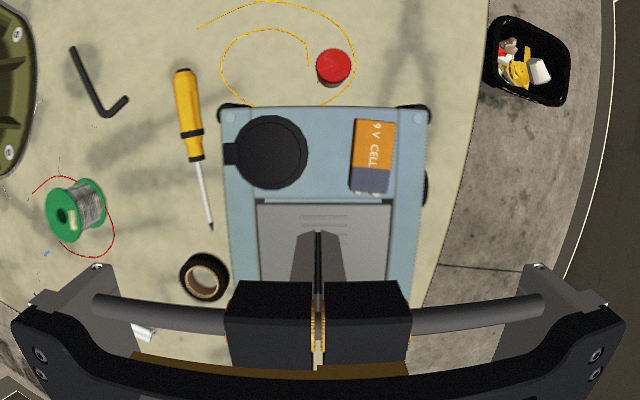

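The wrist view shows the flap flush, with its free edge at row ~203. The fingertips at (318,235) are centred over the ribs, and the battery sits clear at (372,157). I'll go down now.

```bash
python3 -m inch '[{"gripper":0,"dx":0.002,"dy":-0.001,"dz":-0.01,"wx":0,"wy":0,"wz":0},{"gripper":0,"dx":0.003,"dy":-0.002,"dz":-0.018,"wx":0,"wy":0,"wz":0},{"gripper":0,"dx":0.003,"dy":-0.002,"dz":-0.024,"wx":0,"wy":0,"wz":0},{"gripper":0,"dx":0.003,"dy":-0.002,"dz":-0.024,"wx":0,"wy":0,"wz":0},{"gripper":0,"dx":0.003,"dy":-0.002,"dz":-0.024,"wx":0,"wy":0,"wz":0}]'
```

```text
clock: 2.65
eef_pos: [503.4, -83.1, 84.0]
eef_rot: [3.14, 0.0, 1.732]
wrist_force: [-0.3, 0.4, -0.4]
finger_gap: 0.8
finger_force: 0.0
```

```bash
python3 -m inch '[{"gripper":0,"dx":0,"dy":-0.002,"dz":-0.008,"wx":0,"wy":0,"wz":0},{"gripper":0,"dx":0,"dy":-0.002,"dz":-0.014,"wx":0,"wy":0,"wz":0},{"gripper":0,"dx":0,"dy":-0.002,"dz":-0.017,"wx":0,"wy":0,"wz":0},{"gripper":0,"dx":0,"dy":-0.002,"dz":-0.02,"wx":0,"wy":0,"wz":0},{"gripper":0,"dx":0,"dy":-0.002,"dz":-0.022,"wx":0,"wy":0,"wz":0}]'
```

```text
clock: 3.07
eef_pos: [503.4, -85.3, 61.5]
eef_rot: [3.141, 0.001, 1.732]
wrist_force: [-6.2, 0.3, 29.2]
finger_gap: 0.6
finger_force: 14.0
```

The flap is against its stop (29 N). I'll retreat up and towards +y.

```bash
python3 -m inch '[{"gripper":0,"dx":0,"dy":0.0,"dz":0.035,"wx":0,"wy":0,"wz":0},{"gripper":0,"dx":-0.003,"dy":0.02,"dz":0.07,"wx":0,"wy":0,"wz":0},{"gripper":0,"dx":-0.007,"dy":0.045,"dz":0.1,"wx":0,"wy":0,"wz":0},{"gripper":0,"dx":-0.009,"dy":0.06,"dz":0.135,"wx":0,"wy":0,"wz":0},{"gripper":0,"dx":-0.009,"dy":0.06,"dz":0.15,"wx":0,"wy":0,"wz":0}]'; python3 -m inch '[{"gripper":0,"dx":0,"dy":0,"dz":0,"wx":0,"wy":0,"wz":0},{"gripper":0,"dx":0,"dy":0,"dz":0,"wx":0,"wy":0,"wz":0},{"gripper":0,"dx":0,"dy":0,"dz":0,"wx":0,"wy":0,"wz":0},{"gripper":0,"dx":0,"dy":0,"dz":0,"wx":0,"wy":0,"wz":0},{"gripper":0,"dx":0,"dy":0,"dz":0,"wx":0,"wy":0,"wz":0}]';python3 -m inch '[{"gripper":0,"dx":0,"dy":0,"dz":0,"wx":0,"wy":0,"wz":0},{"gripper":0,"dx":0,"dy":0,"dz":0,"wx":0,"wy":0,"wz":0},{"gripper":0,"dx":0,"dy":0,"dz":0,"wx":0,"wy":0,"wz":0},{"gripper":0,"dx":0,"dy":0,"dz":0,"wx":0,"wy":0,"wz":0},{"gripper":0,"dx":0,"dy":0,"dz":0,"wx":0,"wy":0,"wz":0}]'
python3 - <<'E'
from h import *
s=manip.read_state();a=manip.camera("wrist");cv2.imwrite("pics/w2.png",a);t=manip.camera("top");print(s["eef_pos"],s["eef_rot"],s["wrist_force"])
cv2.imwrite("pics/t2.png",cv2.resize(t[110:240,250:390],None,fx=4,fy=4,interpolation=cv2.INTER_CUBIC))
E
```

```text
clock: 3.48
eef_pos: [494.3, -22.9, 215.1]
eef_rot: [3.137, 0.001, 1.734]
wrist_force: [-0.5, -1.1, 1.0]
finger_gap: 0.7
finger_force: 0.0
clock: 3.9
eef_pos: [493.5, -25.3, 209.8]
eef_rot: [-3.14, -0.001, 1.732]
wrist_force: [0.3, 0.1, 0.0]
finger_gap: -0.1
finger_force: 0.0
clock: 4.32
eef_pos: [493.9, -25.1, 211.0]
eef_rot: [-3.142, -0.0, 1.732]
wrist_force: [-0.7, -0.4, -0.4]
finger_gap: 0.5
finger_force: 0.0
[493.86231139 -25.06398094 210.97714753] [-3.14152078e+00 -3.93439432e-05  1.73239239e+00] [-0.69192359 -0.44608192 -0.40773629]
```

View pics/w2.png

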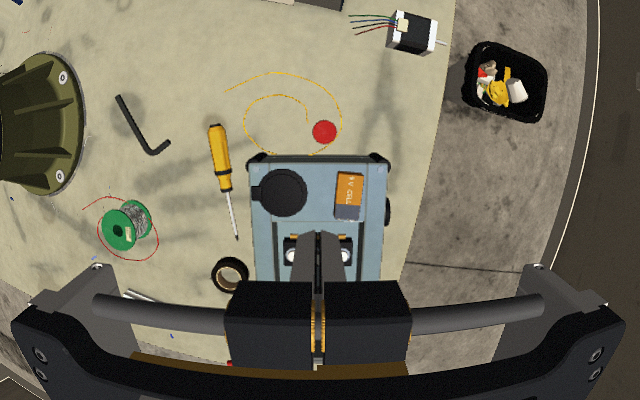

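The flap is open. Two white buttons show at (291,256) and (346,255), and the middle one is hidden behind the fingers. I'll check the top view.

View pics/t2.png

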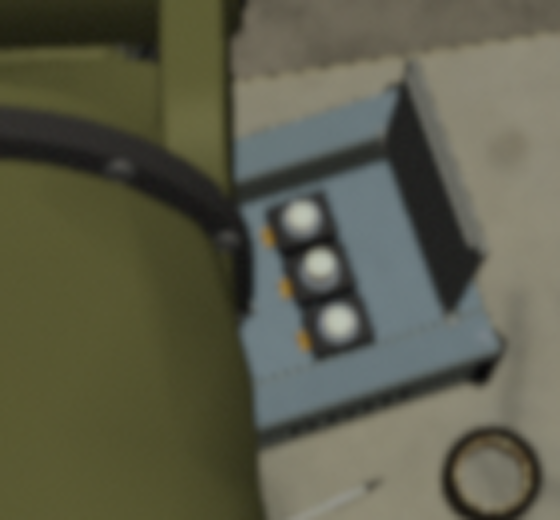

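The top crop shows the three buttons at (302,217), (320,265) and (339,324). The middle one sits about 5 px above the line of the other two and shows a lit side, so it stands out. Next I'll compute positions.

Run:
```python
from h import *
f=lambda p,z:ray("top",(250+(p[0]+.5)/4-.5,110+(p[1]+.5)/4-.5),z).round(1)
print(f((302,217),49),f((339,324),49),f((320,265),57),f((320,265),49))
g=cv2.cvtColor(cv2.imread("pics/t2.png"),cv2.COLOR_BGR2GRAY)[180:360,260:380]
n,_,s,c=cv2.connectedComponentsWithStats((g>165).astype(np.uint8));print(s[1:,4],c[1:]+[260,180])
```

```text
[ 536.1 -108.1   49. ] [ 476.1 -117.5   49. ] [ 506.5 -112.6   57. ] [ 508.8 -113.1   49. ]
[344 324 397] [[301.68023256 215.4127907 ]
 [319.88580247 263.37037037]
 [338.49118388 320.8186398 ]]
```

The geometry fits: the outer buttons are 60.7 mm apart, and the middle button at z 57 falls on their midpoint. Moving to (506.5, -113).

```bash
python3 -m inch '[{"gripper":0,"dx":0.005,"dy":-0.035,"dz":0,"wx":0,"wy":0,"wz":0},{"gripper":0,"dx":0.01,"dy":-0.07,"dz":0,"wx":0,"wy":0,"wz":0},{"gripper":0,"dx":0.0125,"dy":-0.088,"dz":-0.02,"wx":0,"wy":0,"wz":0},{"gripper":0,"dx":0.0125,"dy":-0.088,"dz":-0.055,"wx":0,"wy":0,"wz":0},{"gripper":0,"dx":0.0125,"dy":-0.088,"dz":-0.09,"wx":0,"wy":0,"wz":0}]';python3 -m inch '[{"gripper":0,"dx":0,"dy":0,"dz":-0.02,"wx":0,"wy":0,"wz":0},{"gripper":0,"dx":0,"dy":0,"dz":-0.04,"wx":0,"wy":0,"wz":0},{"gripper":0,"dx":0,"dy":0,"dz":-0.05,"wx":0,"wy":0,"wz":0},{"gripper":0,"dx":0,"dy":0,"dz":-0.05,"wx":0,"wy":0,"wz":0},{"gripper":0,"dx":0,"dy":0,"dz":-0.05,"wx":0,"wy":0,"wz":0}]'
```

```text
clock: 4.83
eef_pos: [506.7, -114.3, 120.5]
eef_rot: [3.139, 0.001, 1.731]
wrist_force: [1.2, -0.9, -0.3]
finger_gap: 0.4
finger_force: 0.0
clock: 5.25
eef_pos: [506.6, -113.1, 71.6]
eef_rot: [3.141, 0.0, 1.732]
wrist_force: [0.0, 0.2, 0.8]
finger_gap: 0.6
finger_force: 0.0
```

```bash
python3 -m inch '[{"gripper":0,"dx":0,"dy":0,"dz":-0.006,"wx":0,"wy":0,"wz":0},{"gripper":0,"dx":0,"dy":0,"dz":-0.012,"wx":0,"wy":0,"wz":0},{"gripper":0,"dx":0,"dy":0,"dz":-0.016,"wx":0,"wy":0,"wz":0},{"gripper":0,"dx":0,"dy":0,"dz":-0.02,"wx":0,"wy":0,"wz":0},{"gripper":0,"dx":0,"dy":0,"dz":-0.02,"wx":0,"wy":0,"wz":0}]';python3 -m inch '[{"gripper":0,"dx":0,"dy":0,"dz":-0.001,"wx":0,"wy":0,"wz":0},{"gripper":0,"dx":0,"dy":0,"dz":-0.002,"wx":0,"wy":0,"wz":0},{"gripper":0,"dx":0,"dy":0,"dz":-0.002,"wx":0,"wy":0,"wz":0},{"gripper":0,"dx":0,"dy":0,"dz":-0.002,"wx":0,"wy":0,"wz":0},{"gripper":0,"dx":0,"dy":0,"dz":-0.002,"wx":0,"wy":0,"wz":0}]'
```

```text
clock: 5.67
eef_pos: [506.4, -113.0, 50.6]
eef_rot: [-3.141, -0.0, 1.732]
wrist_force: [-1.1, -0.2, -0.3]
finger_gap: 0.4
finger_force: 0.0
clock: 6.08
eef_pos: [506.4, -113.0, 49.2]
eef_rot: [3.142, -0.0, 1.732]
wrist_force: [-2.7, 1.0, 4.7]
finger_gap: 0.3
finger_force: 2.7
```

```bash
python3 -m inch '[{"gripper":0,"dx":0,"dy":0,"dz":-0.001,"wx":0,"wy":0,"wz":0},{"gripper":0,"dx":0,"dy":0,"dz":-0.002,"wx":0,"wy":0,"wz":0},{"gripper":0,"dx":0,"dy":0,"dz":-0.002,"wx":0,"wy":0,"wz":0},{"gripper":0,"dx":0,"dy":0,"dz":-0.002,"wx":0,"wy":0,"wz":0},{"gripper":0,"dx":0,"dy":0,"dz":-0.002,"wx":0,"wy":0,"wz":0}]'
```

```text
clock: 6.5
eef_pos: [506.6, -113.1, 48.9]
eef_rot: [3.141, 0.0, 1.733]
wrist_force: [-11.4, 2.6, 27.9]
finger_gap: 0.5
finger_force: 14.0
```

The button is bottomed at z 49 with 28 N. I'll rise, cross over the flap to its -y side, and check the buttons with the wrist camera on the way.

```bash
python3 -m inch '[{"gripper":0,"dx":0,"dy":0,"dz":0.035,"wx":0,"wy":0,"wz":0},{"gripper":0,"dx":0,"dy":0,"dz":0.075,"wx":0,"wy":0,"wz":0},{"gripper":0,"dx":0,"dy":0,"dz":0.115,"wx":0,"wy":0,"wz":0},{"gripper":0,"dx":0,"dy":0,"dz":0.15,"wx":0,"wy":0,"wz":0},{"gripper":0,"dx":0,"dy":0,"dz":0.17,"wx":0,"wy":0,"wz":0}]';python3 -m inch '[{"gripper":0,"dx":0.005,"dy":-0.03,"dz":0,"wx":0,"wy":0,"wz":0},{"gripper":0,"dx":0.01,"dy":-0.06,"dz":0,"wx":0,"wy":0,"wz":0},{"gripper":0,"dx":0.014,"dy":-0.09,"dz":0,"wx":0,"wy":0,"wz":0},{"gripper":0,"dx":0.014,"dy":-0.09,"dz":0,"wx":0,"wy":0,"wz":0},{"gripper":0,"dx":0.014,"dy":-0.09,"dz":0,"wx":0,"wy":0,"wz":0}]'
python3 - <<'E'
from h import *
a=manip.camera("wrist");cv2.imwrite("pics/w3.png",a)
E
```

```text
clock: 6.92
eef_pos: [507.0, -113.2, 221.1]
eef_rot: [3.138, 0.002, 1.732]
wrist_force: [-0.6, 0.6, -0.2]
finger_gap: 0.3
finger_force: 0.0
clock: 7.33
eef_pos: [520.1, -204.0, 216.4]
eef_rot: [-3.141, -0.001, 1.73]
wrist_force: [-0.3, 0.5, -0.2]
finger_gap: 0.5
finger_force: 0.0
```

View pics/w3.png

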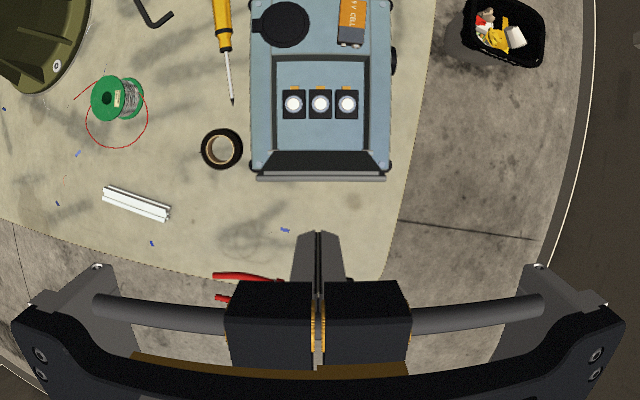

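All three buttons are now level and equal at (293,104), (320,104) and (347,104). The flap stands open at row ~170 and the tip is behind it. I'll go down and sweep the flap over.

```bash
python3 -m inch '[{"gripper":0,"dx":0,"dy":0,"dz":-0.03,"wx":0,"wy":0,"wz":0},{"gripper":0,"dx":0,"dy":0,"dz":-0.06,"wx":0,"wy":0,"wz":0},{"gripper":0,"dx":0,"dy":0,"dz":-0.068,"wx":0,"wy":0,"wz":0},{"gripper":0,"dx":0,"dy":0,"dz":-0.068,"wx":0,"wy":0,"wz":0},{"gripper":0,"dx":0,"dy":0,"dz":-0.068,"wx":0,"wy":0,"wz":0}]';python3 -m inch '[{"gripper":0,"dx":-0.002,"dy":0.015,"dz":0,"wx":0,"wy":0,"wz":0},{"gripper":0,"dx":-0.005,"dy":0.031,"dz":0.001,"wx":0,"wy":0,"wz":0},{"gripper":0,"dx":-0.0065,"dy":0.042,"dz":0.001,"wx":0,"wy":0,"wz":0},{"gripper":0,"dx":-0.008,"dy":0.052,"dz":-0.001,"wx":0,"wy":0,"wz":0},{"gripper":0,"dx":-0.0095,"dy":0.061,"dz":-0.004,"wx":0,"wy":0,"wz":0}]'
```

```text
clock: 7.8
eef_pos: [520.8, -202.6, 150.1]
eef_rot: [3.141, 0.0, 1.733]
wrist_force: [0.5, 0.1, 0.3]
finger_gap: 0.5
finger_force: 0.0
clock: 8.22
eef_pos: [511.0, -140.7, 145.8]
eef_rot: [3.14, 0.001, 1.733]
wrist_force: [0.6, -1.6, 2.9]
finger_gap: 0.6
finger_force: 1.1
```

```bash
python3 -m inch '[{"gripper":0,"dx":-0.0015,"dy":0.0085,"dz":-0.006,"wx":0,"wy":0,"wz":0},{"gripper":0,"dx":-0.003,"dy":0.017,"dz":-0.012,"wx":0,"wy":0,"wz":0},{"gripper":0,"dx":-0.004,"dy":0.025,"dz":-0.019,"wx":0,"wy":0,"wz":0},{"gripper":0,"dx":-0.005,"dy":0.032,"dz":-0.027,"wx":0,"wy":0,"wz":0},{"gripper":0,"dx":-0.006,"dy":0.038,"dz":-0.036,"wx":0,"wy":0,"wz":0}]';python3 -m inch '[{"gripper":0,"dx":-0.001,"dy":0.005,"dz":-0.01,"wx":0,"wy":0,"wz":0},{"gripper":0,"dx":-0.0015,"dy":0.009,"dz":-0.019,"wx":0,"wy":0,"wz":0},{"gripper":0,"dx":-0.002,"dy":0.013,"dz":-0.028,"wx":0,"wy":0,"wz":0},{"gripper":0,"dx":-0.0025,"dy":0.016,"dz":-0.034,"wx":0,"wy":0,"wz":0},{"gripper":0,"dx":-0.0025,"dy":0.018,"dz":-0.038,"wx":0,"wy":0,"wz":0}]'
```

```text
clock: 8.63
eef_pos: [504.8, -103.2, 108.2]
eef_rot: [-3.142, -0.0, 1.733]
wrist_force: [1.3, -1.4, 3.4]
finger_gap: 0.7
finger_force: 1.6
clock: 9.05
eef_pos: [501.9, -85.8, 69.9]
eef_rot: [-3.14, -0.0, 1.732]
wrist_force: [-0.9, -2.2, 3.6]
finger_gap: 0.5
finger_force: 1.5
```

Now I'll press to the stop, about z 61.5 as before.

```bash
python3 -m inch '[{"gripper":0,"dx":0,"dy":0,"dz":-0.003,"wx":0,"wy":0,"wz":0},{"gripper":0,"dx":0,"dy":0,"dz":-0.006,"wx":0,"wy":0,"wz":0},{"gripper":0,"dx":0,"dy":0,"dz":-0.0085,"wx":0,"wy":0,"wz":0},{"gripper":0,"dx":0,"dy":0,"dz":-0.0095,"wx":0,"wy":0,"wz":0},{"gripper":0,"dx":0,"dy":0,"dz":-0.0095,"wx":0,"wy":0,"wz":0}]'
```

```text
clock: 9.47
eef_pos: [502.4, -86.0, 62.0]
eef_rot: [3.142, -0.0, 1.732]
wrist_force: [-4.6, 2.6, 8.8]
finger_gap: 0.5
finger_force: 4.4
```

```bash
python3 -m inch '[{"gripper":0,"dx":0,"dy":0,"dz":-0.001,"wx":0,"wy":0,"wz":0},{"gripper":0,"dx":0,"dy":0,"dz":-0.0015,"wx":0,"wy":0,"wz":0},{"gripper":0,"dx":0,"dy":0,"dz":-0.0015,"wx":0,"wy":0,"wz":0},{"gripper":0,"dx":0,"dy":0,"dz":-0.0015,"wx":0,"wy":0,"wz":0},{"gripper":0,"dx":0,"dy":0,"dz":-0.0015,"wx":0,"wy":0,"wz":0}]';python3 -m inch '[{"gripper":0,"dx":0,"dy":0,"dz":0.015,"wx":0,"wy":0,"wz":0},{"gripper":0,"dx":0,"dy":0,"dz":0.04,"wx":0,"wy":0,"wz":0},{"gripper":0,"dx":0,"dy":0,"dz":0.08,"wx":0,"wy":0,"wz":0},{"gripper":0,"dx":-0.005,"dy":0.03,"dz":0.11,"wx":0,"wy":0,"wz":0},{"gripper":0,"dx":-0.01,"dy":0.06,"dz":0.14,"wx":0,"wy":0,"wz":0}]'
python3 -m inch '[{"gripper":0,"dx":0,"dy":0,"dz":0,"wx":0,"wy":0,"wz":0},{"gripper":0,"dx":0,"dy":0,"dz":0,"wx":0,"wy":0,"wz":0},{"gripper":0,"dx":0,"dy":0,"dz":0,"wx":0,"wy":0,"wz":0},{"gripper":0,"dx":0,"dy":0,"dz":0,"wx":0,"wy":0,"wz":0},{"gripper":0,"dx":0,"dy":0,"dz":0,"wx":0,"wy":0,"wz":0}]'
python3 - <<'E'
from h import *
a=manip.camera("wrist");t=manip.camera("top")
b=cv2.resize(t[110:240,250:390],(430,400),interpolation=cv2.INTER_CUBIC)
cv2.imwrite("pics/w4.png",np.hstack([a[100:400,150:450].copy(),cv2.resize(b,(322,300))]))
E
```

```text
clock: 9.88
eef_pos: [502.6, -86.0, 61.6]
eef_rot: [3.141, 0.0, 1.732]
wrist_force: [-9.5, 3.2, 23.0]
finger_gap: 0.4
finger_force: 11.6
clock: 10.3
eef_pos: [492.5, -27.7, 200.2]
eef_rot: [3.141, 0.0, 1.73]
wrist_force: [0.8, 0.9, -0.3]
finger_gap: 0.5
finger_force: 0.0
clock: 10.72
eef_pos: [492.3, -28.2, 197.3]
eef_rot: [-3.139, -0.001, 1.731]
wrist_force: [-0.8, 0.0, 0.3]
finger_gap: 0.9
finger_force: 0.0
```

View pics/w4.png

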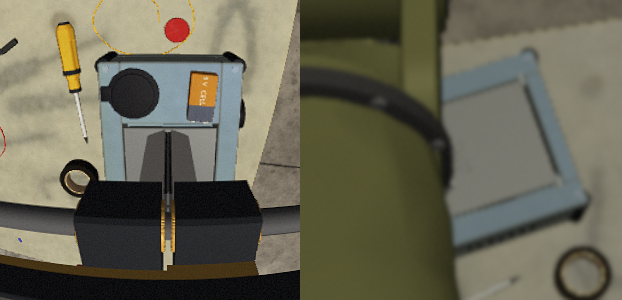

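The composite shows the flap flush and shut: its free edge is at row ~125 in the wrist view, and the panel is flat in the top view. The battery, tape, driver and vial haven't moved, and the gripper is clear, so I'm handing in.

```bash
python3 -c "
from cell import manip
print(manip.sign_off())"
```

```text
the job is handed in; nothing more can be done
None
```

The job is handed in: the flap sprang open, the tripped middle breaker was pushed fully in, and the flap was swung over and looks latched shut, with the loose things left where they were, at about 10.8 s on the clock.

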